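# Line up the bracket under the bench drill and lower the guard

## Robot

A 6-joint arm with a two-finger parallel gripper is mounted at the origin on the work surface. World frame = base frame: x ahead of the robot, y to its left, z up, the work surface at z = 0. Lengths are in m, angles in rad, forces in N, time in s.
With the tool pointing down it reaches from about 0.3 to 0.875 m from the base axis. Payload 6.4 kg.
Tool frame: the origin (TCP) lies midway between the tips of the shut fingers; the grasp point (between the pads) lies 19 mm behind it; x points along the fingers, y is the direction in which the jaws open and shut, and the axes are right-handed (so a half turn about x gives the same grasp; the last joint's range is limited). The gripper opens to 85 mm and grips with 20 to 120 N. Pads are 22 mm wide; open, the fingers measure 114 mm over their backs; the gripper's body (76 mm by 85 mm) begins 54 mm behind the grasp point. The pads swing forward as they close: fully open they stand 13 mm farther back than shut.
Start: joints at [1.038, 0.181, 1.607, -0, 1.354, -0.206], TCP at [0.185, 0.545, 0.204] pointing down, gripper open.
Joint ranges: [-2.99, 2.99], [-0.89, 2.07], [0.3, 2.58], [-1.14, 4.28], [0, 2.63], [-3.12, 3.12]. Speed limits (rad/s): [2.57, 2.57, 3.01, 3.14, 3.14, 3.14].

## Interface

Orientations are given as a unit quaternion [w, x, y, z].
In Python, from bench import ctrl gives the robot as it stands.
- The arm moves only by the tool step_arm, never from a script. Its argument "motion" is a list of rows, each a list of 7 numbers: the shift along the tool's x, y, z in mm, then the turn, a rotation vector about the tool's x, y, z in degrees, then the closure in counts, from 0 (fully open) to 255 (shut). In form: [[tx, ty, tz, rx, ry, rz, hand], ...]. A call has 1 to 10 rows; each row is the pose to reach, as a shift and turn from the pose commanded when the call began, along the tool's axes at that moment; what a row does not reach only later rows make up. A row lasts 1/8 s, in which the tool goes at most 62.5 mm and 10.7 degrees, less where a joint would pass 70% of its speed; a pose out of reach is approached as far as the arm can. A call with a gripper value outside its range is refused whole. The fingers move at their own pace and stop on an object; the grip force is fixed at half the most. Time passes only in rows, so rows that repeat a pose let the fingers close. It gives the time, the measured TCP pose, the force and the opening at its end, in the units of the state.
- ctrl.get_obs(): the state, without advancing time (a new reading comes with each control period).
- ctrl.camera(name): name is "side" or "top"; returns (picture, depth): 400x640x3 uint8, red, green, blue; 400x640 float32, m along the optical axis (not along the pixel's ray), 0 where there is no reading.
- ctrl.camera_info(name): a dict with "fx", "fy", "cx", "cy" (pixels), "dist_coeffs" ([k1, k2, p1, p2, k3] as OpenCV has them; the pictures are not rectified), "T" (4x4, takes a point from camera to world coordinates). Camera axes: x right, y down, z forward; pixel columns grow to the right and rows downward; lengths in m; the calibration is good to about 2 mm. A picture is of the moment at which its call begins. camera_info takes no time and is no camera call.
- ctrl.hand_in(): hands the job in, once; it reports no verdict.
The state is a dict: "time_s": time; "q": joint angles; "dq": joint speeds; "joint_efforts": joint torques, N m; "eef_pos": TCP position; "eef_rot": TCP orientation; "wrist_force": force on the tool from outside, world axes, zero at the start; "torque": the same for the moment, N m; "opening": opening from 0.0 (shut) to 1.0 (fully open).
Only numpy, scipy, OpenCV 4.12 (cv2) and the standard library are available. Lean on these libraries where they do the work, as an engineer would, in place of code of your own. Each camera call takes 0.05 s, during which the arm holds its last target. There are 200 camera calls.

## Task

Get the grey printed bracket ready for drilling: without lifting it off the drill's steel table, slide it until the ring-and-cross mark drawn on it is centred right under the tip of the drill bit, with its long edges lined up with the long edges of the steel table and its upright lug at the drill's front, where the guard sticks out. Then let go of it, gently lower the drill's hinged clear guard all the way down onto its stop without shifting the bracket, and leave everything else where it is.

Things in the scene. Friction and masses are not known exactly. Their poses are not given: they have to be found in the camera images.
- drill: Bench drill, fixed, standing turned: its front faces the left. Origin on the bench straight under the bit; x points from front to back, z up. Steel table x -230 to +125, y -135 to +135 mm, top at z 12. Column 32 mm thick at x 92, y 0, 342 high; its arm (z 212-258) carries the black motor, a 72 mm cylinder on the bit's axis, z 165 to 290; chuck 36 mm across and less down to z 88, then the bit.
- bit_tip (a point): The point of the drill bit: thin dark bit 4.4 mm across, point down, fixed, 30 mm above the bench (10 mm above the bracket's foot plate).
- guard (a joint): Angle of the hinged clear guard (rad): 0 = panel level, sticking out from its hinge to the drill's front (-x); grows as it is lowered; 1.05 = on its stop, panel sloping down to the front at 60 degrees; negative = above level, to -0.35. Starts at -0.25 to 0.05. A stiff hinge holds it where it is left; about 1 N at its edge lowers it.
- guard_hinge (a point): Middle of the guard's hinge axis, which runs along the drill's y: 40 mm in front of the bit (drill x -40), 177 mm above the bench; fixed to the drill.
- guard_edge (a point): Middle of the guard's free edge: a steel bar 10 mm thick, 130 mm long, along the drill's y, its centre 100 mm from the hinge axis. The clear panel between hinge and bar is 4 mm thick (2 mm either side of the line hinge to bar), 130 mm wide; the fingertips can push it down anywhere.
- bracket: The work: loose grey plastic bracket, about 160 g. Foot plate 170 x 80 x 8 mm flat on the steel table, long edges along its x; origin at the centre of its underside, z up. Upright lug 34 (x) x 12 (y) mm at x -68, near its front end, top 46 mm above the underside. Low ribs along the long edges, top at 14 mm; two plain dark round holes at x -10, y +-18.
- mark (a point): Centre of the white drawn ring (18 mm across) with a 28 mm cross through it, on the top of the foot plate at bracket x +45, y 0, z 8 mm.
- lug (a point): Point to grip in the bracket's lug: bracket x -70, y 0, z 34 mm (12 mm below the lug's top); its grip faces are 12 mm apart, across the bracket's y. With the mark under the bit the raised guard hangs over the lug, so the gripper must come in from the drill's front, leaning back (35 to 40 degrees from vertical).
- chuck_key: Bystander: small steel T-shaped key, 55 x 44 mm, 12 mm high, lying on the steel table. Leave it.
- clamp_block: Bystander: aluminium block 35 x 50 x 22 mm on the steel table. Leave it.
- wash_bottle: Bystander: white bottle 64 mm across, 150 mm high, on the bench. Leave it.
- tape_dispenser: Bystander: black dispenser 130 x 55 mm, about 75 mm high, on the bench. Leave it.
- brush_pot: Bystander: brown open pot 72 mm across, 90 mm high, on the bench. Leave it.
- screwdriver: Bystander: screwdriver lying on the bench. Leave it.
- sanding_stick: Bystander: flat wooden stick 160 x 22 x 6 mm lying on the bench. Leave it.

How it is judged:
On the way, in this order (a step that is already met when the one before it is completed fails the run):
1. With the guard still up, the mark is under the bit (within 4 mm) and the bracket lies square with the steel table (horizontal distance between mark and bit_tip below 0.004 m and angle between the x axis of bracket and the x axis of drill, either way round below 0.17 rad and x of lug in the frame of drill below 0 m and value of joint guard below 0.5 rad), for 0.2 s.
2. The guard is down on its stop (value of joint guard above 1 rad), for 0.2 s.
At the end, for the whole second after the job is handed in: The mark's centre is within 4 mm (horizontally) of the bit's axis, the bracket lies flat and at rest on the steel table, its long edges within 10 degrees (0.17 rad) of the table's, lug at the drill's front; the guard is on its stop (joint above 1.0 rad) (horizontal distance between mark and bit_tip below 0.004 m and angle between the x axis of bracket and the x axis of drill, either way round below 0.17 rad and x of lug in the frame of drill below 0 m and z of bracket in the frame of drill below 0.014 m and linear speed of bracket below 0.01 m/s and value of joint guard above 1 rad); the robot touches nothing.
It fails at once if The bracket is lifted: its underside centre more than 6 mm above the steel table (z of bracket in the frame of drill above 0.018 m).
It fails at once if The guard is slammed: it nears its stop (beyond 0.85 rad) faster than 1 rad/s (value of joint guard above 0.85 rad and velocity of joint guard above 1 rad/s).
It fails at once if A bystander is moved by more than 20 mm (distance of any of chuck_key, clamp_block, wash_bottle, tape_dispenser, brush_pot, screwdriver, sanding_stick from where it was at the start of the episode above 0.02 m).
It fails at once if The guard is pressed hard: the fingers push on it with more than 40 N (contact force between the fingers and drill above 40 N).
It also fails if it takes over 53 s, if anything falls off the work surface, if the arm or the gripper's body presses on something with over 40 N, if the wrist force passes 120 N, or if a joint passes its speed limit or range.

## Working session

There is one attempt and no reset: what is moved stays moved. The work goes in short steps, Python scripts to look and compute and a tool call to move; the robot and the scene stay as the last step left them, time stands still between calls to the robot, and variables do not carry over. Pictures are saved under pics/ and viewed, about 8 in all and at most 12, crops included, and the job is handed in when it is done.

Besides the shell and the picture viewer there is one more tool, called after "Request:" as name(argument=value, ...), one argument or row to a line, values as JSON. step_arm: Moves the arm, as the interface text tells. Its arguments: {"type":"object","properties":{"motion":{"type":"array","items":{"type":"array","items":{"type":"number"}}}},"required":["motion"]}

```bash
mkdir -p pics
cat > h.py <<'E'
import numpy as np,cv2
from bench import ctrl
from scipy.spatial.transform import Rotation as R
def K(n):
    i=ctrl.camera_info(n); return np.array([[i['fx'],0,i['cx']],[0,i['fy'],i['cy']],[0,0,1.]]),np.array(i['dist_coeffs'],float),np.array(i['T'])
def ray(n,uv):
    k,d,T=K(n); p=cv2.undistortPoints(np.array(uv,float).reshape(-1,1,2),k,d).reshape(-1,2)
    r=np.c_[p,np.ones(len(p))]@T[:3,:3].T; return T[:3,3],r
def onplane(n,uv,z):
    o,r=ray(n,uv); return o+r*((z-o[2])/r[:,2])[:,None]
def pts(n,dep,uv):
    o,r=ray(n,uv); uv=np.array(uv,int); return o+r*dep[uv[:,1],uv[:,0]][:,None]
def proj(n,P):
    k,d,T=K(n); Ti=np.linalg.inv(T); return cv2.projectPoints(np.array(P,float).reshape(-1,1,3),cv2.Rodrigues(Ti[:3,:3])[0],Ti[:3,3],k,d)[0].reshape(-1,2)
def snap(n,name):
    im,dp=ctrl.camera(n); cv2.imwrite(f'pics/{name}.png',im[:,:,::-1]); np.savez(f'pics/{name}.npz',im=im,dp=dp); return im,dp
E
python3 - <<'E'
from h import *
for n in ('top','side'):
    snap(n,n+'0'); k,d,T=K(n); print(n,k[0,0],d,T.round(3))
o=ctrl.get_obs(); print(o['time_s'],o['eef_pos'],o['eef_rot'],o['opening'])
E
```

```text
top 455.57975537757846 [0.04525939 0.         0.         0.         0.        ] [[-0.006 -0.996  0.09   0.494]
 [-1.     0.005 -0.016  0.003]
 [ 0.015 -0.09  -0.996  1.287]
 [ 0.     0.     0.     1.   ]]
side 501.6637778037576 [-0.03595487  0.          0.          0.          0.        ] [[-0.671  0.499 -0.549  1.48 ]
 [ 0.742  0.447 -0.5    0.81 ]
 [-0.003 -0.742 -0.67   1.225]
 [ 0.     0.     0.     1.   ]]
0.1 [0.1842861  0.54409666 0.2032745 ] [ 0.69747647  0.11451759  0.69789502 -0.11556308] 1.004576631753582
```

View pics/top0.png

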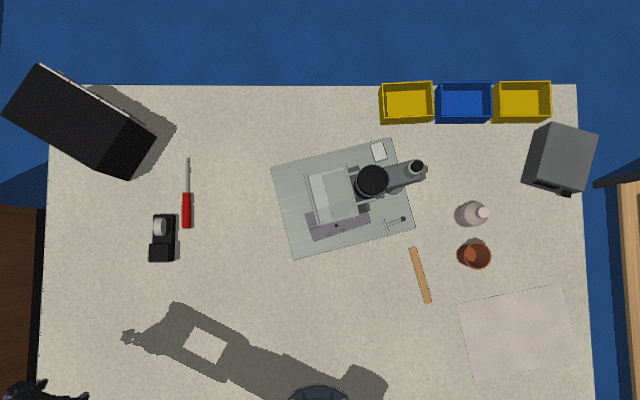

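View pics/side0.png

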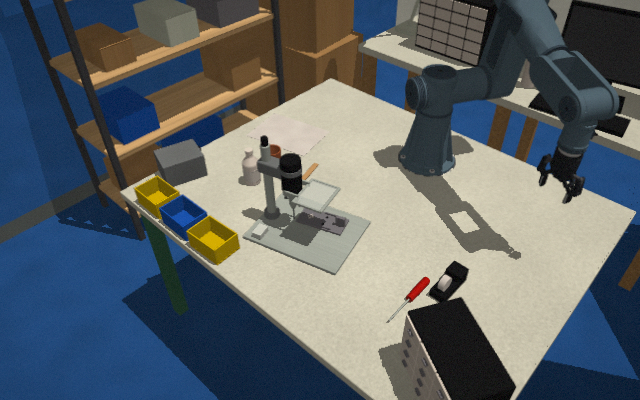

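The top view shows the drill table with corners near (271,167), (391,138), (415,228) and (294,260). The bracket is around (306-370, 205-240), partly under the guard, and the front faces +y. The side view shows the guard raised near (315,195). I'll zoom in on both.

Run:
```python
from h import *
a=cv2.imread('pics/top0.png')[130:265,262:432]; cv2.imwrite('pics/top0c.png',cv2.convertScaleAbs(cv2.resize(a,None,fx=4.4,fy=4.4,interpolation=cv2.INTER_CUBIC),alpha=1.3))
a=cv2.imread('pics/side0.png')[145:275,230:380]; cv2.imwrite('pics/side0c.png',cv2.convertScaleAbs(cv2.resize(a,None,fx=4.5,fy=4.5,interpolation=cv2.INTER_CUBIC),alpha=1.6))
print(onplane('top',[(271,167),(391,138),(415,228),(294,260)],.012).round(4))
print(onplane('side',[(370,222),(336,271),(244,237)],.012).round(4))
d=np.load('pics/top0.npz')['dp']
for p in [(372,180),(330,215),(340,190),(330,240),(365,225),(313,235)]: print(p,pts('top',d,[p]).round(4))
```

```text
[[ 0.7113  0.1271  0.012 ]
 [ 0.7935 -0.2139  0.012 ]
 [ 0.537  -0.2762  0.012 ]
 [ 0.4502  0.0624  0.012 ]]
[[ 0.4522  0.069   0.012 ]
 [ 0.6982  0.1286  0.012 ]
 [ 0.794  -0.2021  0.012 ]]
(372, 180) [[ 0.634  -0.1228  0.2908]]
(330, 215) [[ 0.5639 -0.033   0.1819]]
(340, 190) [[ 0.6254 -0.0581  0.1781]]
(330, 240) [[ 0.5049 -0.038   0.01  ]]
(365, 225) [[ 0.5461 -0.1363  0.012 ]]
(313, 235) [[0.5189 0.0094 0.018 ]]
```

View pics/top0c.png

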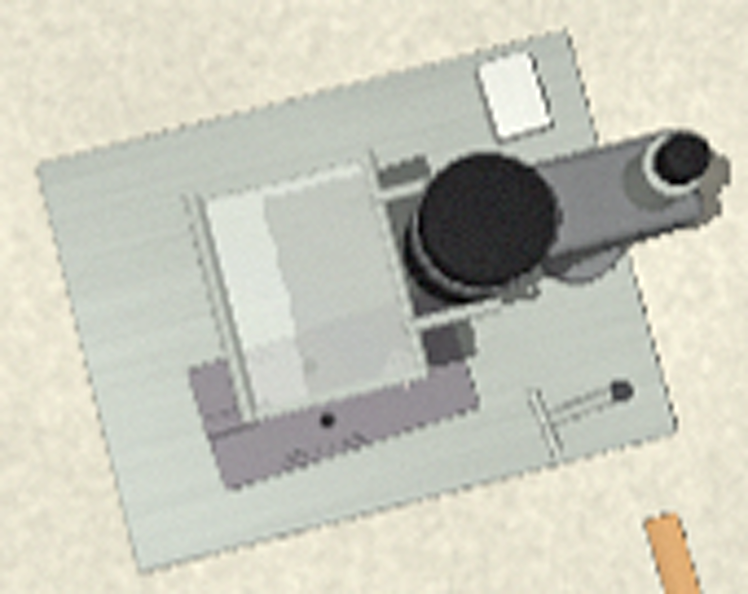

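View pics/side0c.png

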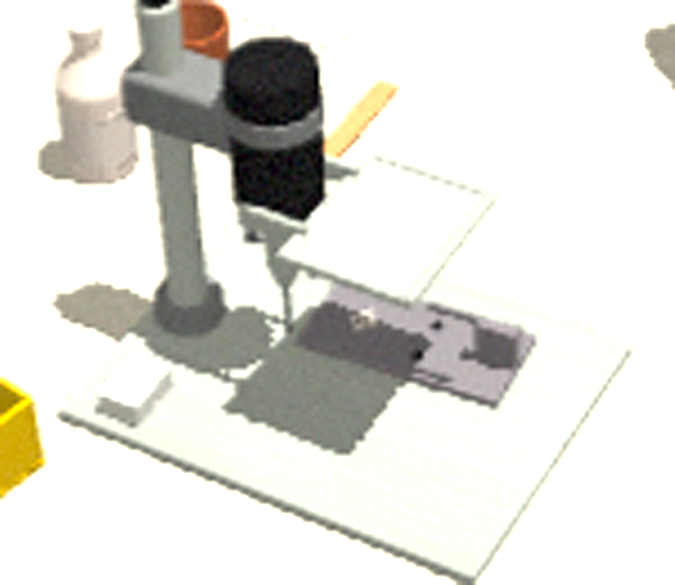

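The crops show the bit tip at about side px (294,219) and the mark at about side px (310,216). The lug's dark side face is near (340,222), at the front end of the bracket. The bracket's visible long edge is about 3° off the table's. Next I'll get numeric poses.

```bash
cat > m.py <<'E'
from h import *
def line(P,a,b,tol=.007,trim=.02):
    a,b=np.array(a),np.array(b); d=(b-a)/np.linalg.norm(b-a); n=np.array([-d[1],d[0]]); L=np.linalg.norm(b-a)
    s=(P-a)@d; e=(P-a)@n; q=P[(abs(e)<tol)&(s>trim)&(s<L-trim)]
    if len(q)<8: return None
    v=cv2.fitLine(q.astype(np.float32),cv2.DIST_HUBER,0,.001,.001).ravel(); return v,len(q)
def table(n,im,C):
    i=im.astype(int); m=((i[:,:,0]-i[:,:,2])<14).astype(np.uint8)
    cs=cv2.findContours(m,cv2.RETR_LIST,cv2.CHAIN_APPROX_NONE)[0]
    uv=np.vstack([c[:,0] for c in cs]); P=onplane(n,uv,.012)[:,:2]
    out=[]
    for k in range(4):
        l=line(P,C[k],C[(k+1)%4]); out.append(l)
        if l is not None: v,c=l; print(n,'edge',k,'ang',np.degrees(np.arctan2(v[1],v[0])).round(2),v[2:].round(4),c)
        else: print(n,'edge',k,None)
    return out
E
python3 - <<'E'
from m import *
C=[(.7113,.1271),(.7935,-.2139),(.537,-.2762),(.4502,.0624)]
for n in ('top','side'):
    z=np.load(f'pics/{n}0.npz'); table(n,z['im'],C)
z=np.load('pics/side0.npz'); im=z['im'].astype(int)
print('px side'); 
for v in range(206,224): print(v,' '.join('%3d'%x for x in im[v,286:322].sum(1)//3))
i=np.load('pics/top0.npz')['im'].astype(int)
for p in [(330,232),(310,220),(345,228),(300,200),(290,240)]: print(p,i[p[1],p[0]])
E
```

```text
top edge 0 ang -75.81 [ 0.7541 -0.0401] 106
top edge 1 ang 14.08 [ 0.6578 -0.2471] 56
top edge 2 ang -75.93 [ 0.4945 -0.1064] 108
top edge 3 ang 14.08 [0.5768 0.0962] 80
side edge 0 ang -75.9 [ 0.7552 -0.0387] 80
side edge 1 ang 14.41 [ 0.6826 -0.2381] 34
side edge 2 ang -76.82 [ 0.4871 -0.085 ] 65
side edge 3 ang 14.12 [0.5726 0.0984] 40
px side
206 167 170 168 169 128  92  81  78  78  95 151 161 128  93 110 106  91  90 106 139 160 164 170 177 183 184 186 186 184 184 185 185 186 185 185 187
207 167 168 167 168 163 104  76  80  79 127 161 164 161 155 158 157 145 125  91  90  94 110 140 160 168 168 178 185 185 184 188 184 184 182 186 165
208 167 169 167 166 168 144 101  67 106 154 168 164 166 168 164 164 161 137 123 106  93  84  90  91 108 141 161 165 168 179 185 184 186 185 185 163
209 168 169 168 166 164 165 138  70 142 164 167 165 163 164 166 166 165 129 119 117 115 112 109  91  87  90 108 139 146 160 169 172 177 184 161 161
210 168 168 166 166 164 165 137  71 120 159 164 164 163 163 169 168 144 123 114 114 116 114 116 112 113 107  99  89  91 105 141 159 162 154 155 167
211 166 167
[... 1337 characters left out ...]
 82  93 152 118  86  82  78  64  58  58  59  59  58  57  59  58  59  58  59  58  59  60  58  63  57  56  60  59  56  58  59  57  52
221  85  83  84  82 145 112  87  82  81  73  64  61  58  59  61  61  58  59  61  59  58  60  60  55  59  59  57  55  58  60  54  59  58  57  57  57
222  85  85  85  86  96  87  79  79  83  81  80  74  61  58  62  59  61  60  60  61  53  58  59  58  60  56  58  58  59  56  58  59  57  56  58  60
223  87  81  84  82  86  85  86  83  80  82  80  81  82  78  70  65  61  58  55  61  61  59  56  58  59  56  57  60  60  59  58  56  61  56  56  46
(330, 232) [104 103 105]
(310, 220) [118 115 117]
(345, 228) [117 114 118]
(300, 200) [155 159 152]
(290, 240) [163 168 160]
```

```bash
python3 - <<'E'
from m import *
a=np.radians(-75.9); d=np.array([np.cos(a),np.sin(a)]); n=np.array([-d[1],d[0]]); O=np.array([.6373,-.1246])
def D(P): P=np.atleast_2d(P); return np.c_[(P[:,:2]-O)@d,(P[:,:2]-O)@n]*1000
print('tip proj',proj('side',[[*O,.03],[*O,.02]]))
print('tip ray',D(onplane('side',[(293.8,218)],.03)))
print('mark',D(onplane('side',[(310,215.8)],.02)))
print('side bracket corners z .026', D(onplane('side',[(230+535/4.5,145+340/4.5),(230+495/4.5,145+405/4.5),(230+335/4.5,145+283/4.5)],.023)))
t=lambda p:(262+p[0]/4.4,130+p[1]/4.4)
print('top bracket near edge',D(onplane('top',[t((232,488)),t((477,408)),t((190,370)),t((327,420))],.024)))
print('side holes',D(onplane('side',[(230+438/4.5,145+325/4.5),(230+418/4.5,145+355/4.5)],.02)))
z=np.load('pics/side0.npz'); dp=z['dp']; im=z['im']
for u,v in [(338,222),(342,217),(336,224),(346,216),(340,214),(350,221),(330,200),(316,190)]: 
    P=pts('side',dp,[(u,v)]); print((u,v),im[v,u],D(P).round(1),(P[:,2]*1000).round(1))
for u,v in [(330,210),(316,215),(312,190),(345,215),(325,222)]:
    P=pts('top',np.load('pics/top0.npz')['dp'],[(u,v)]); print('top',(u,v),D(P).round(1),(P[:,2]*1000).round(1))
E
python3 - <<'E'
import cv2
a=cv2.imread('pics/side0.png')[195:245,280:370]; cv2.imwrite('pics/side0d.png',cv2.convertScaleAbs(cv2.resize(a,None,fx=8,fy=8,interpolation=cv2.INTER_CUBIC),alpha=1.5))
E
```

```text
tip proj [[292.7623029  219.92527756]
 [292.91088625 222.01394585]]
tip ray [[ 1.80619207 -9.95832611]]
mark [[-36.82566543 -54.95725977]]
side bracket corners z .026 [[-169.48186263  -94.16125826]
 [-174.17228248  -17.34961598]
 [  -0.65263039  -78.75569222]]
top bracket near edge [[-158.20272203  -99.24714207]
 [   3.9374929   -89.08065928]
 [-165.44801919  -20.79385155]
 [ -89.65748633  -72.84419751]]
side holes [[-94.03191937 -76.93564766]
 [-96.25607446 -40.2866224 ]]
(338, 222) [57 56 55] [[-145.2  -58.6]] [35.5]
(342, 217) [121 116 117] [[-156.7  -65.6]] [58.2]
(336, 224) [59 57 56] [[-137.8  -58.3]] [22.8]
(346, 216) [169 173 159] [[-147.4 -116.2]] [16.6]
(340, 214) [167 171 156] [[-123.6 -116.4]] [15.7]
(350, 221) [169 175 160] [[-170.2 -101.8]] [14.7]
(330, 200) [157 160 148] [[-146.6    1.8]] [183.3]
(316, 190) [202 201 187] [[-81.8 -24.1]] [179.5]
top (330, 210) [[-103.5  -36.8]] [178.5]
top (316, 215) [[-139.7  -40.4]] [182.]
top (312, 190) [[-133.9   21.6]] [178.9]
top (345, 215) [[-71.4 -57.9]] [182.1]
top (325, 222) [[-122.7  -62.2]] [181.1]
```

View pics/side0d.png

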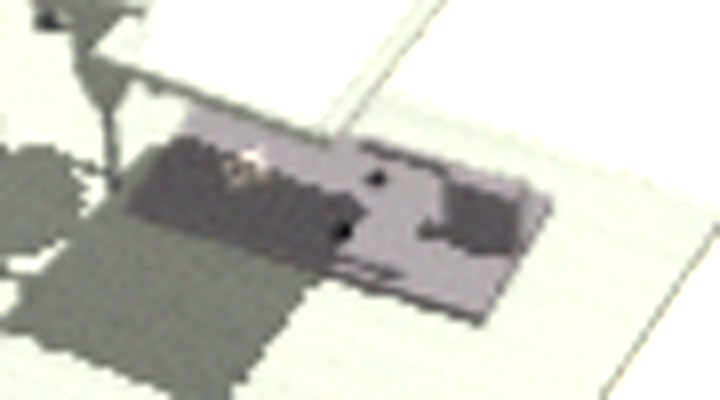

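Side px positions: bit tip about (294,219), mark (310.6,215.6), holes (327,217) and (323,224), and lug face about (340,222). The bracket is yawed about +3.6° relative to the drill. The lug is at drill (-150,-62) and the guard is about level. The mark has to move about (+34,+55) mm. I'll plan the pregrasp next.

```bash
cat > g.py <<'E'
from h import *
a0=np.radians(-75.9); O=np.array([.6373,-.1246])   # drill frame (top camera / base)
def W(x,y,z):  # drill mm -> world m
    d=np.array([np.cos(a0),np.sin(a0)]); n=np.array([-d[1],d[0]]); return np.r_[O+(d*x+n*y)/1000,z/1000]
def rot(lean,yaw=0,flip=1):  # tool x: leaning back by lean deg; tool y across bracket
    b=a0+np.radians(yaw); l=np.radians(lean); d=np.array([np.cos(b),np.sin(b),0]); n=np.array([-d[1],d[0],0])
    x=d*np.sin(l)-np.array([0,0,np.cos(l)]); y=flip*n; return R.from_matrix(np.c_[x,y,np.cross(x,y)])
def cur():
    o=ctrl.get_obs(); q=o['eef_rot']; return np.array(o['eef_pos']),R.from_quat([*q[1:],q[0]]),o
def plan(P,Q):
    p,r,o=cur(); return (r.inv().apply(P-p)*1000).round(1),(r.inv()*Q).as_rotvec(degrees=True).round(2)
def tcp(grasp,Q,back=0): return grasp+Q.apply([.019-back/1000,0,0])
def state():
    p,r,o=cur(); m=r.as_matrix(); d=W(1,0,0)-W(0,0,0); d/=np.linalg.norm(d); n=W(0,1,0)-W(0,0,0); n/=np.linalg.norm(n)
    g=p-m[:,0]*.019; e=np.r_[g[:2]-O,0]
    print('t',round(o['time_s'],2),'q',np.round(o['q'],2),'grasp drill mm',(e@d*1000).round(1),(e@n*1000).round(1),(g[2]*1000).round(1),'lean',np.degrees(np.arctan2(m[:,0]@d,-m[2,0])).round(1),'y.d',(m[:,1]@d).round(3),'y.n',(m[:,1]@n).round(3),'yz',m[2,1].round(3),'F',np.round(o['wrist_force'],1),'open',round(o['opening'],3))
E
python3 - <<'E'
from g import *
state()
for f in (1,-1):
    Q=rot(40,3.6,f); L=W(-150.5,-62,46); print(f,plan(tcp(L,Q,120),Q), tcp(L,Q,120), 'mid', plan(np.array([.35,.40,.25]),Q))
p,r,_=cur(); print(r.as_matrix().round(2))
E
```

```text
t 0.1 q [ 1.04  0.18  1.61  0.    1.35 -0.21] grasp drill mm -758.9 -276.4 222.3 lean 0.1 y.d -0.84 y.n 0.542 yz -0.002 F [-0.5 -0.8  0.2] open 1.005
1 (array([  80.3, -342.6,  471.5]), array([ 51.35, -36.97, -18.59])) [0.52076558 0.06810987 0.12337049] mid (array([-46.7, -83.3, 203.2]), array([ 51.35, -36.97, -18.59]))
-1 (array([  80.3, -342.6,  471.5]), array([-120.27,   21.99,  -43.75])) [0.52076558 0.06810987 0.12337049] mid (array([-46.7, -83.3, 203.2]), array([-120.27,   21.99,  -43.75]))
[[-0.    0.32  0.95]
 [-0.    0.95 -0.32]
 [-1.   -0.   -0.  ]]
```

Request:
step_arm(
  motion=[
    [-10, -16, 22, 5.1, -3.7, -1.9, 0],
    [-20, -32, 45, 10.3, -7.4, -3.7, 0],
    [-30, -48, 67, 15.4, -11.1, -5.6, 0],
    [-40, -64, 89, 20.5, -14.8, -7.4, 0],
    [-47, -80, 112, 25.7, -18.5, -9.3, 0],
    [-47, -96, 134, 30.8, -22.2, -11.2, 0],
    [-47, -112, 156, 35.9, -25.9, -13.0, 0],
    [-47, -128, 179, 41.1, -29.6, -14.9, 0],
    [-47, -144, 201, 46.2, -33.3, -16.7, 0],
    [-47, -160, 223, 51.35, -37, -18.6, 0],
  ],
)

```text
time_s: 1.35
eef_pos: [0.3446, 0.3207, 0.2508]
eef_rot: [0.732, 0.25, 0.34, -0.535]
wrist_force: [0.1, 0.4, 0.0]
opening: 0.996
```

Run:
```python
from g import *
state()
Q=rot(40,3.6); L=W(-150.5,-62,46); print(plan(tcp(L,Q,200),Q),plan(tcp(L,Q,110),Q)); print(cur()[0],tcp(L,Q,200))
```

```text
t 1.35 q [ 0.89  0.27  1.57 -0.57  1.71  0.63] grasp drill mm -515.4 -176.2 265.3 lean 40.0 y.d -0.06 y.n 0.998 yz 0.002 F [0.1 0.4 0. ] open 0.996
(array([206.9,  91.5, 142.8]), array([-0.18,  0.1 ,  0.01])) (array([296.9,  91.6, 142.7]), array([-0.18,  0.1 ,  0.01]))
[0.34459865 0.32070627 0.25077079] [0.50513128 0.11709859 0.18465404]
```

Request:
step_arm(
  motion=[
    [26, 11, 18, 0, 0, 0, 110],
    [52, 23, 36, 0, 0, 0, 110],
    [78, 34, 54, 0, 0, 0, 110],
    [104, 46, 72, 0, 0, 0, 110],
    [130, 57, 90, 0, 0, 0, 110],
    [156, 69, 108, 0, 0, 0, 110],
    [182, 80, 126, 0, 0, 0, 110],
    [207, 91, 143, 0, 0, 0, 110],
    [207, 91, 143, 0, 0, 0, 110],
  ],
)

```text
time_s: 2.48
eef_pos: [0.5048, 0.1163, 0.1834]
eef_rot: [0.731, 0.25, 0.341, -0.536]
wrist_force: [-0.7, 0.6, 0.2]
opening: 0.569
```

Run:
```python
from g import *
state()
Q=rot(40,3.6); L=W(-150.5,-62,46); print(plan(tcp(L,Q,0),Q))
snap('side','side1');snap('top','top1')
a=cv2.imread('pics/side1.png')[110:260,270:420]; b=cv2.imread('pics/top1.png')[130:270,250:390]
f=lambda a:cv2.convertScaleAbs(cv2.resize(a,(400,400),interpolation=cv2.INTER_CUBIC),alpha=1.3)
cv2.imwrite('pics/c1.png',np.hstack([f(a),f(b)]))
```

```text
t 2.48 q [ 0.43  0.23  1.76 -0.72  1.32  0.37] grasp drill mm -278.1 -70.5 198.0 lean 39.9 y.d -0.06 y.n 0.998 yz -0.001 F [-0.7  0.6  0.2] open 0.569
(array([198.6,   1. ,   0.3]), array([-0.11, -0.02,  0.14]))
```

View pics/c1.png

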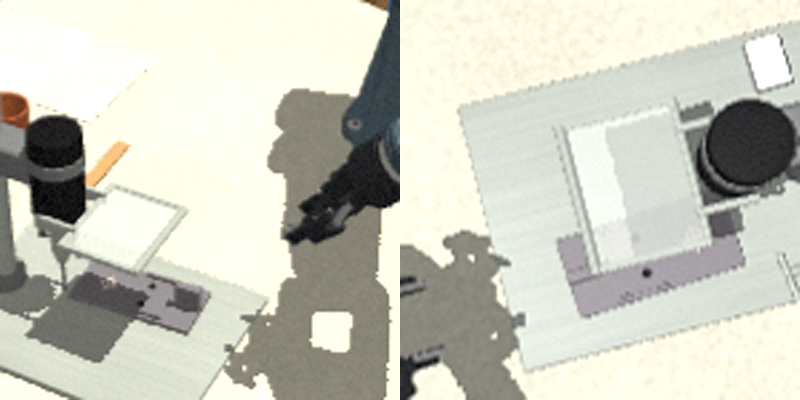

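The side picture shows the gripper in front of and above the table, at crop (310,220). The bracket and guard have not moved. I'll advance along the tool axis.

Request:
step_arm(
  motion=[
    [30, 1, 0, 0, 0, 0, 110],
    [60, 1, 0, 0, 0, 0, 110],
    [90, 1, 0, 0, 0, 0, 110],
    [115, 1, 0, 0, 0, 0, 110],
    [135, 1, 0, 0, 0, 0, 110],
    [155, 1, 0, 0, 0, 0, 110],
    [170, 1, 0, 0, 0, 0, 110],
    [182, 1, 0, 0, 0, 0, 110],
    [190, 1, 0, 0, 0, 0, 110],
    [197, 1, 0, 0, 0, 0, 110],
  ],
)

```text
time_s: 3.82
eef_pos: [0.5448, -0.0023, 0.0333]
eef_rot: [0.732, 0.25, 0.341, -0.534]
wrist_force: [-0.3, 0.2, 0.3]
opening: 0.565
```

Run:
```python
from g import *
state()
snap('side','side2');snap('top','top2')
a=cv2.imread('pics/side2.png')[150:250,280:400]; b=cv2.imread('pics/top2.png')[160:260,260:380]
f=lambda a:cv2.convertScaleAbs(cv2.resize(a,(400,333),interpolation=cv2.INTER_CUBIC),alpha=1.4)
cv2.imwrite('pics/c2.png',np.hstack([f(a),f(b)]))
```

```text
t 3.83 q [ 0.19  0.44  1.87 -0.9   0.95  0.47] grasp drill mm -153.3 -60.7 47.8 lean 39.9 y.d -0.063 y.n 0.998 yz 0.002 F [-0.3  0.2  0.3] open 0.565
```

View pics/c2.png

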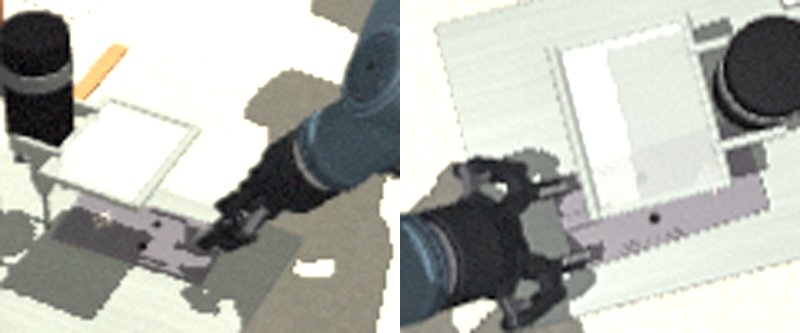

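In the picture the fingers straddle the lug, at side crop (225,225), and the bracket has not been disturbed. Now I'll close.

Request:
step_arm(
  motion=[
    [1, 0, 0, 0, 0, 0, 150],
    [1, 0, 0, 0, 0, 0, 180],
    [1, 0, 0, 0, 0, 0, 210],
    [1, 0, 0, 0, 0, 0, 255],
    [1, 0, 0, 0, 0, 0, 255],
    [1, 0, 0, 0, 0, 0, 255],
    [1, 0, 0, 0, 0, 0, 255],
  ],
)

```text
time_s: 4.8
eef_pos: [0.545, -0.0025, 0.033]
eef_rot: [0.732, 0.25, 0.341, -0.534]
wrist_force: [-1.4, 3.6, 6.4]
opening: 0.109
```

Run:
```python
from g import *
state()
im,dp=snap('side','side3'); 
a=cv2.imread('pics/side3.png')[195:245,280:370]; cv2.imwrite('pics/c3.png',cv2.convertScaleAbs(cv2.resize(a,None,fx=8,fy=8,interpolation=cv2.INTER_CUBIC),alpha=1.5))
```

```text
t 4.8 q [ 0.19  0.44  1.87 -0.9   0.95  0.47] grasp drill mm -153.1 -60.6 47.6 lean 39.9 y.d -0.063 y.n 0.998 yz 0.002 F [-1.4  3.6  6.4] open 0.109
```

View pics/c3.png

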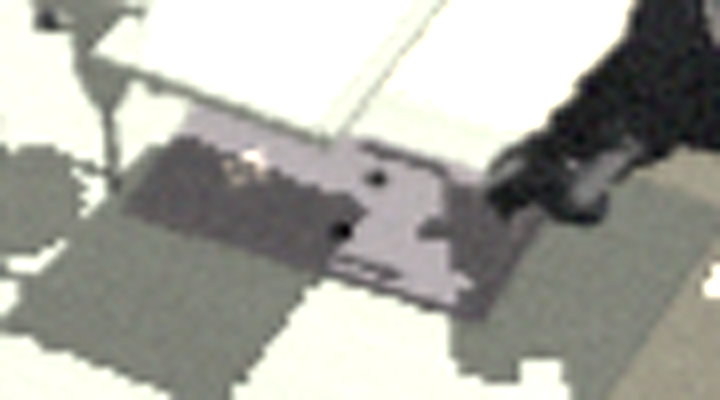

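Opening is 9–12 mm, so the lug is gripped. The holes are still at crop (376,177) and (343,231), so the bracket hasn't shifted.

Run:
```python
from g import *
p,r,o=cur(); d=W(1000,0,0)-W(0,0,0); n=W(0,1000,0)-W(0,0,0); 
g=p-r.apply([.019,0,0]); Rz=R.from_rotvec([0,0,np.radians(-3.6)])
for f in (.5,.85,1):
    Q=R.from_rotvec([0,0,np.radians(-3.6*f)])*r; G=g+(d*33.8+n*62.2)/1000*f
    print(f,plan(G+Q.apply([.019,0,0]),Q))
```

```text
0.5 (array([12.1, 29.6, 14.4]), array([ 1.38, -0.  , -1.16]))
0.85 (array([20.6, 50.3, 24.5]), array([ 2.34, -0.01, -1.97]))
1 (array([24.3, 59.2, 28.8]), array([ 2.76, -0.01, -2.31]))
```

Request:
step_arm(
  motion=[
    [2.4, 5.9, 2.9, 0.28, 0, -0.23, 255],
    [4.9, 11.8, 5.8, 0.55, 0, -0.46, 255],
    [7.3, 17.8, 8.6, 0.83, 0, -0.69, 255],
    [9.7, 23.7, 11.5, 1.1, 0, -0.92, 255],
    [12.1, 29.6, 14.4, 1.38, 0, -1.16, 255],
    [14.6, 35.5, 17.3, 1.66, 0, -1.39, 255],
    [17, 41.4, 20.2, 1.93, 0, -1.62, 255],
    [19.4, 47.4, 23, 2.2, 0, -1.85, 255],
    [20.6, 50.3, 24.5, 2.34, 0, -1.97, 255],
    [20.6, 50.3, 24.5, 2.34, 0, -1.97, 255],
  ],
)

```text
time_s: 6.1
eef_pos: [0.6026, -0.0186, 0.0331]
eef_rot: [0.717, 0.259, 0.334, -0.554]
wrist_force: [-1.4, -1.4, 4.7]
opening: 0.109
```

Run:
```python
from g import *
state()
im,dp=snap('side','side4');snap('top','top4')
a=cv2.imread('pics/side4.png')[150:250,260:380]; b=cv2.imread('pics/side4.png')[195:235,270:318]; 
f=lambda a:cv2.convertScaleAbs(cv2.resize(a,(400,333),interpolation=cv2.INTER_CUBIC),alpha=1.5)
cv2.imwrite('pics/c4.png',np.hstack([f(a),f(b)]))
i=im.astype(int)
for v in range(210,228): print(v,' '.join('%3d'%x for x in i[v,284:312].sum(1)//3))
```

```text
t 6.1 q [ 0.14  0.54  1.72 -0.86  1.    0.42] grasp drill mm -123.5 -8.0 47.6 lean 40.0 y.d -0.009 y.n 1.0 yz 0.001 F [-1.4 -1.4  4.7] open 0.109
210 173 173 174 175 174 172 168 170 141  72 126 163 169 169 168 169 170 171 172 170 172 171 170 170 166 163 163 148
211 173 171 175 174 175 175 175 174 151  75 103 150 166 170 169 170 170 168 169 172 170 172 173 171 169 173 168 168
212 177 173 173 173 172 172 173 153 126  71  87 120 134 131 137 163 167 166 169 173 170 168 171 174 173 171 171 170
213 101 103 102 162 173 172 134 122 121  67  70 113 122  86  73  85  93  98 157 169 170 169 168 168 171 170 171 171
214  84  86  86  97 102 139  93  72  71  52  68 111 124  77  65  62  62  67  83  91 101 156 169 169 170 169 170 172
215  86  85  87  84  75  78 107 115  75  49  46  68  73  63  61  61  61  60  57  65  62  82  90 155 169 169 170 167
216  87  87  85  88  70  61  68 111 119  74  69  63  58  62  61  59  62  60  58  58  62  60  60  83  95  94 156 171
217  84  84  87  74  63  61  56 112 121  76  51  60  61  57  60  60  61  62  61  62  58  62  61  60  61  66  81  90
218  90  89  73  64  61  6
[... 433 characters left out ...]
  60
222  60  61  62  59  62  61  68  59  58  61  73  97  92  85  82  77  74  64  57  60  61  63  58  60  60  61  61  53
223  59  57  60  61 105  77  60  57  57  61  61  75  68  66  62  65  64  62  59  59  59  61  61  59  60  61  60  58
224  60  58  60 107  80  61  61  59  62  61  61  61  57  57  62  58  63  61  59  60  63  58  57  61  60  61  60  58
225 102 114 117  84  64  61  62  63  61  59  59  60  59  57  60  63  57  62  59  61  61  57  59  63  59  60  60  62
226  70  78  76  63  61  59  62  64  60  59  58  62  58  61  61  59  63  61  62  63  63  60  61  59  61  62  60  62
227 140  86  68  62  62  63  60  62  58  58  63  58  62  62  56  60  57  59  62  60  61  56  60  61  61  58  60  60
```

View pics/c4.png

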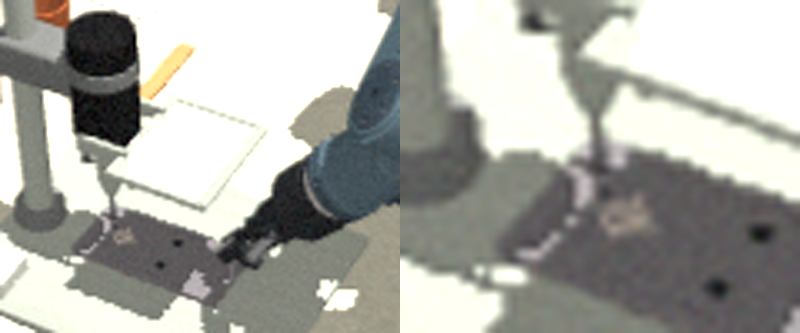

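```bash
cat > mk.py <<'E'
from g import *
def D(P):
    d=(W(1000,0,0)-W(0,0,0))[:2]; n=(W(0,1000,0)-W(0,0,0))[:2]; P=np.atleast_2d(P)[:,:2]-O; return np.c_[P@d,P@n]*1000
def mark(im,c,r=8):
    i=im.astype(float); u,v=int(c[0]),int(c[1]); w=(i[:,:,0]-i[:,:,2])[v-r:v+r+1,u-r:u+r+1]
    ys,xs=np.mgrid[v-r:v+r+1,u-r:u+r+1]; m=w>9
    k,l=cv2.connectedComponents(cv2.dilate(m.astype(np.uint8),np.ones((2,2))))
    j=np.argmax(np.bincount(l[l>0])) if k>1 else 0; m&=(l==j); w=w*m
    px=np.array([(xs*w).sum(),(ys*w).sum()])/w.sum(); bb=(xs[m].min()+xs[m].max())/2,(ys[m].min()+ys[m].max())/2
    return px,bb,m.sum()
E
python3 - <<'E'
from mk import *
im=np.load('pics/side4.npz')['im']; px,bb,k=mark(im,(297,221)); print(px,bb,k,D(onplane('side',[px,bb],.02)))
i=im.astype(int); 
for v in range(215,226): print(v,' '.join('%3d'%x for x in (i[v,288:306,0]-i[v,288:306,2])))
print('tip side', D(onplane('side',[(294,218.9),(294,219.4)],.03)), 'mark target px',proj('side',[W(-2.9,-.3,20)]), 'tip px',proj('side',[W(-2.9,-.3,30)]))
print('ring extents proj', proj('side',[W(-2.9+14,0,20),W(-2.9-14,0,20),W(-2.9,14,20),W(-2.9,-14,20)]))
print('holes', D(onplane('side',[(270+763/400*48,195+232/333*40),(270+717/400*48,195+288/333*40)],.02)))
E
```

```text
[296.94382022 220.78089888] (np.float64(296.5), np.float64(220.5)) 15 [[ -9.20373905 -11.83390149]
 [ -7.11888324 -12.32694863]]
215   6   5   3   6   2   1   0  -1  -1   0  -2   3   2   2   3   3   3   1
216   2   0   1   3   4   4   1   3   1   1   0   2   3   2   0   3   3   3
217   1   1   1   4   3   5   0   1   2   2   0   0   2   1   1   0   3   3
218   1   0   2   5   3   4  -2   3   2   1   8   4   2  -1   1   3   1   2
219   1   2   2   4   3   6   5   8  10   9  15   6   3   2   1   2   4   2
220   2   1  -1   3   1   2   8   9  10  10  10  11   4  -2   4   1   3   0
221   5   2   1   4   0   1  12   6  11  12  15  10   1   0   2   0   1   2
222   2   0   1   2  -1   3   6  14  12  11  15   8   6   1   0   1   2   3
223   3   1  -2   3   1   1   1   7   3   4  -1   6   2   3   2   2   0   1
224   3   3   2  -1   1   1   6   3   4   3   1   1   1   3   0  -1   1   0
225   0   5   2   3  -1   3   2   2   0  -1   3   0   3  -1   0   1   0   1
tip side [[-1.13581526 -6.39946889]
 [-2.42580872 -4.24899093]] mark target px [[293.67407618 222.23232077]] tip px [[293.5283781  220.14349697]]
ring extents proj [[290.16855927 220.97727995]
 [297.11024235 223.60126132]
 [291.53398372 224.78313534]
 [295.70308259 219.8139854 ]]
holes [[-211.9853206  -107.07375207]
 [-209.42303915  -68.47633727]]
```

```bash
cat > tp.py <<'E'
from mk import *
def rect(n,im,z,xs,ys):  # sample image at drill grid (mm) on height z
    X,Y=np.meshgrid(xs,ys); uv=proj(n,[W(a,b,z) for a,b in zip(X.ravel(),Y.ravel())]).astype(np.float32)
    return cv2.remap(im,uv[:,0].reshape(X.shape),uv[:,1].reshape(X.shape),cv2.INTER_LINEAR).astype(float)
def green(a): return a[:,:,1]-(a[:,:,0]+a[:,:,2])/2
E
python3 - <<'E'
from tp import *
print({n:(ctrl.camera_info(n)['cx'],ctrl.camera_info(n)['cy']) for n in('top','side')})
for nm,y0 in (('top0',-120),('top4',-75)):
    im=np.load(f'pics/{nm}.npz')['im']; ys=np.arange(y0,y0+60,2); xs=np.arange(-120,10,1)
    a=rect('top',im,26,xs,ys); 
    for k in range(0,130,26):
        b=a[:,k:k+26]; print(nm,xs[k],'g',green(b).mean(1).round(1)[:], '\n   br',b.mean((1,2)).round(0).astype(int))
E
```

```text
{'top': (322.3430883393023, 202.9303122650424), 'side': (328.7172315207825, 205.62353406283034)}
top0 -120 g [ 6.2  6.5  6.1  6.1  6.1  6.1  6.3  6.3  6.3  6.3  6.6  5.6  3.1 -0.9
 -3.3 -3.6 -3.2 -2.6 -3.3 -3.9 -3.6 -3.4 -2.9 -4.  -4.5 -4.5 -4.2 -4.2
 -4.  -1.3] 
   br [157 157 157 156 157 156 156 156 156 156 155 147 130 112 109 108 107 109
 114 116 116 116 116 114 113 114 116 115 115 122]
top0 -94 g [ 6.3  6.5  6.6  6.5  6.2  6.1  6.   6.   6.2  6.1  6.1  6.2  6.   3.5
 -0.9 -3.4 -3.3 -3.4 -3.8 -3.8 -4.  -4.2 -3.6 -3.3 -3.  -3.6 -3.7 -3.8
 -3.7 -1.3] 
   br [154 155 155 155 156 156 155 155 154 155 154 153 145 128 110 106 104 108
 112 115 116 113 106  95  89  93 101 110 115 123]
top0 -68 g [ 5.8  6.   6.   5.9  5.9  6.3  6.   6.2  6.5  6.1  6.   6.2  6.2  5.8
  3.3 -1.7 -4.3 -4.3 -4.1 -4.  -4.4 -4.3 -4.1 -4.3 -4.4 -4.1 -4.1 -3.7
 -3.3 -0.7] 
   br [153 152 153 153 154 153 153 153 153 152 152 152 151 143 128 114 113 115
 115 115 115 115 115 115 114 114 114 113 114 121]
top0 -42 g [ 6.3  6.1  5.7  6.   6.4  6.2  6.3  6.2  6.   5.9  6.2  6.4  6.4  6.5
  5.7  2.4 -2.1 -3.7 -3.8 -4.2 -4.1
[... 1124 characters left out ...]
.  3.9 3.8] 
   br [174 174 175 176 174 172 168 167 170 174 174 173 173 171 169 167 166 166
 166 166 166 166 165 164 162 161 161 162 164 165]
top4 -42 g [7.8 7.2 6.8 7.  7.1 7.4 6.8 6.7 7.  6.6 6.3 5.8 5.3 5.  4.6 4.3 4.1 4.5
 4.8 4.8 4.6 4.6 5.4 5.3 5.2 5.4 5.  4.3 3.8 4. ] 
   br [174 174 174 174 172 171 168 165 166 167 163 156 155 156 156 153 151 150
 151 153 153 153 156 162 166 161 154 149 150 151]
top4 -16 g [ 7.   7.5  7.4  6.9  6.9  7.3  7.   6.8  6.7  6.   4.7  3.2  3.5  3.6
  1.8 -1.  -2.6 -3.  -3.  -3.4 -2.4 -0.3  3.3  5.7  6.2  5.3  2.  -1.6
 -2.4 -2. ] 
   br [173 172 173 172 171 170 169 170 170 157 127  96  92  90  83  73  71  72
  72  71  70  81 119 157 174 158 117  72  56  54]
```

```bash
cat > ck.py <<'E'
from tp import *
def dark(im,c,r=4):
    i=im.astype(float).sum(2)/3; u,v=map(int,c); p=i[v-r:v+r+1,u-r:u+r+1]; ys,xs=np.mgrid[v-r:v+r+1,u-r:u+r+1]
    w=np.clip(np.median(p)*.85-p,0,None); w[np.hypot(xs-u,ys-v)>3.2]=0; return np.array([(xs*w).sum(),(ys*w).sum()])/w.sum()
def side_check(im,mk,h1,h2,tip=(294.0,219.1)):
    px,bb,k=mark(im,mk); H=np.array([dark(im,h1),dark(im,h2)]); m=D(onplane('side',[px],.02))[0]; h=D(onplane('side',H,.02)); t=D(onplane('side',[tip],.03))[0]
    hm=h.mean(0); v=h[0]-h[1]; w=m-hm
    print('mark px',px.round(2),k,'holes px',H.round(2).tolist(),'hole dist',np.linalg.norm(v).round(1),'mark-hole',np.linalg.norm(w).round(1),
      'yaw holes',np.degrees(np.arctan2(v[0],-v[1])).round(1),'yaw axis',np.degrees(np.arctan2(w[1],w[0])).round(1),'mark',m.round(1),'tip',t.round(1),'rel mark-tip',(m-t).round(1),'rel holes-tip (+55,0)',(hm-t+[55,0]).round(1))
E
python3 - <<'E'
from ck import *
side_check(np.load('pics/side3.npz')['im'],(311,216),(327,217),(323,224))
side_check(np.load('pics/side4.npz')['im'],(297,221),(313.6,222.9),(308,229.6))
E
```

```text
mark px [310.57 214.95] 12 holes px [[326.84, 216.15], [322.12, 223.38]] hole dist 39.8 mark-hole 54.9 yaw holes 4.0 yaw axis 1.5 mark [-36.5 -59.7] tip [-1.7 -5.5] rel mark-tip [-34.8 -54.1] rel holes-tip (+55,0) [-34.7 -55.6]
mark px [296.94 220.78] 15 holes px [[312.87, 222.53], [307.64, 229.16]] hole dist 36.7 mark-hole 53.3 yaw holes 0.3 yaw axis -0.2 mark [ -9.2 -11.8] tip [-1.7 -5.5] rel mark-tip [-7.6 -6.3] rel holes-tip (+55,0) [-5.8 -6.1]
```

Remaining offset is about (+6,+6) mm with the yaw about right; the side holes, the mark and the robot motion all agree. Converting that to tool axes.

Run:
```python
from g import *
p,r,o=cur(); print(r.inv().apply((W(6,6,0)-W(0,0,0))*1000).round(2))
```

```text
[3.9  5.94 4.63]
```

Request:
step_arm(
  motion=[
    [1, 1.5, 1.2, 0, 0, 0, 255],
    [2, 3, 2.3, 0, 0, 0, 255],
    [3, 4.5, 3.5, 0, 0, 0, 255],
    [3.9, 5.9, 4.6, 0, 0, 0, 255],
    [3.9, 5.9, 4.6, 0, 0, 0, 255],
    [3.9, 5.9, 4.6, 0, 0, 0, 255],
  ],
)

```text
time_s: 6.95
eef_pos: [0.6095, -0.0221, 0.033]
eef_rot: [0.717, 0.259, 0.334, -0.554]
wrist_force: [-2.4, 0.9, 7.3]
opening: 0.115
```

Run:
```python
from ck import *
state()
im,_=snap('side','side5'); t,_=snap('top','top5')
side_check(im,(294,222),(310.5,223.7),(305.3,230.3))
i=im.astype(int)
for v in range(213,229): print(v,' '.join('%3d'%x for x in i[v,286:304].sum(1)//3),'|',' '.join('%3d'%x for x in (i[v,286:304,0]-i[v,286:304,2])))
ys=np.arange(-70,-20,2);xs=np.arange(-30,40,1); a=rect('top',t,26,xs,ys)
for k in range(0,60,10): b=a[:,k:k+10]; print(xs[k],green(b).mean(1).round(0).astype(int),b.mean((1,2)).astype(int))
b=im[185:240,275:335]; f=cv2.convertScaleAbs(cv2.resize(b[:,:,::-1],None,fx=10,fy=10,interpolation=cv2.INTER_CUBIC),alpha=1.8); cv2.imwrite('pics/c5.png',f)
```

```text
t 6.95 q [ 0.13  0.55  1.71 -0.86  1.    0.41] grasp drill mm -118.4 -2.1 47.6 lean 40.0 y.d -0.009 y.n 1.0 yz 0.001 F [-2.4  0.9  7.3] open 0.115
mark px [293.35 220.97] 12 holes px [[310.8, 223.19], [305.47, 229.6]] hole dist 35.8 mark-hole 58.7 yaw holes -1.0 yaw axis 0.7 mark [ 1.4 -5.2] tip [-1.7 -5.5] rel mark-tip [3.  0.4] rel holes-tip (+55,0) [-0.7 -0.4]
213 104 160 173 108  73 116 119  69  74 124 138 144 111 101  97  99 155 170 |   5  11  11   7   1   2   2  -1  -1   4   5   9   6   3   5   4   9  10
214  84 100  90 109  77  67  68  50  71 115 121  87  70  65  72  82  94  96 |   4   7   4   4   1   4   1   2   1   3   3   4   3   2   1   4   6   7
215  87  74  65  67 104 113  78  45  47  67  72  63  61  58  61  69  76  85 |   3   4   2   0   3   4   0  -1   1   4   0   2   0   2   3   4   8   6
216  77  68  59  61  68 112 114  74  69  62  62  58  61  58  61  59  60  65 |   7   3   0   2   0   4   2   2   2   2   1   2   1   1   2   2   1   3
217  67  59  62  63  59 111 123  76  47  61  58  60  63  60  59  61  58  63 |   2   0   1   1   1   3   4   2   0   1   2   2   2   0 
[... 2045 characters left out ...]
 4  4  3  3  2  0 -3 -3 -2  1  4  6  6  4
 -1] [172 171 170 169 169 171 164 142 106  89  92  93  94  93  85  74  70  69
  72  99 140 169 170 143  95]
0 [ 7  7  7  7  7  6  6  5  3  3  4  3  3  3  1  0 -3 -4 -2  1  5  7  6  4
  0] [172 172 171 170 170 170 164 141 105  91  91  93  94  92  84  74  70  69
  72  97 138 169 169 140  85]
10 [ 6  7  7  7  7  7  7  7  7  6  6  6  6  6  3 -1 -4 -4 -4  0  4  6  6  5
  2] [172 171 170 170 169 169 169 164 155 149 155 155 151 145 132 118 114 117
 116 126 145 168 166 133  65]
20 [ 8  7  7  6  7  7  7  7  7  6  6  7  7  7  4 -1 -5 -6 -5 -1  4  7  6  5
  2] [172 171 171 171 170 169 169 169 169 169 169 170 172 166 149 130 126 128
 123 128 146 168 164 127  70]
```

View pics/c5.png

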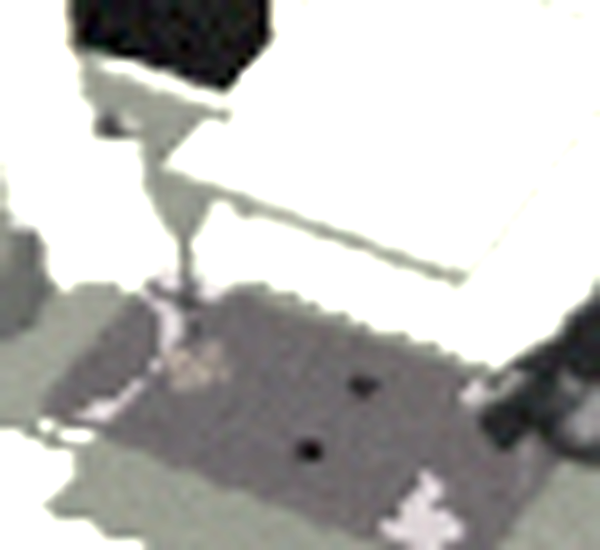

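The side picture shows the bit tip at crop (190,335) and the mark at crop (195,362), straight below it. The top-view edge fit gives a bracket y of about -0.8. Next I'll check x from the rear edge in the top view.

Run:
```python
from ck import *
t=np.load('pics/top5.npz')['im']; ys=np.arange(-38,-32,1);xs=np.arange(20,64,2); a=rect('top',t,26,xs,ys)
print(list(zip(xs,green(a).mean(0).round(1),a.mean((0,2)).astype(int))))
ys=np.arange(-38,-24,1);xs=np.arange(-150,-110,2); a=rect('top',t,26,xs,ys)
print(list(zip(xs,green(a).mean(0).round(1),a.mean((0,2)).astype(int))))
t=np.load('pics/top0.npz')['im']; ys=np.arange(-85,-78,1);xs=np.arange(-20,30,2); a=rect('top',t,26,xs,ys)
print('rear0',list(zip(xs,green(a).mean(0).round(1),a.mean((0,2)).astype(int))))
ys=np.arange(-85,-78,1);xs=np.arange(-180,-140,2); a=rect('top',t,26,xs,ys)
print('front0',list(zip(xs,green(a).mean(0).round(1),a.mean((0,2)).astype(int))))
```

```text
[(np.int64(20), np.float64(-4.8), np.int64(123)), (np.int64(22), np.float64(-4.8), np.int64(126)), (np.int64(24), np.float64(-5.1), np.int64(126)), (np.int64(26), np.float64(-5.1), np.int64(127)), (np.int64(28), np.float64(-5.6), np.int64(125)), (np.int64(30), np.float64(-4.8), np.int64(123)), (np.int64(32), np.float64(-4.4), np.int64(125)), (np.int64(34), np.float64(-4.8), np.int64(128)), (np.int64(36), np.float64(-1.5), np.int64(122)), (np.int64(38), np.float64(4.8), np.int64(137)), (np.int64(40), np.float64(7.2), np.int64(171)), (np.int64(42), np.float64(6.9), np.int64(172)), (np.int64(44), np.float64(7.4), np.int64(171)), (np.int64(46), np.float64(7.1), np.int64(171)), (np.int64(48), np.float64(6.9), np.int64(172)), (np.int64(50), np.float64(7.0), np.int64(171)), (np.int64(52), np.float64(6.8), np.int64(171)), (np.int64(54), np.float64(7.4), np.int64(171)), (np.int64(56), np.float64(7.1), np.int64(171)), (np.int64(58), np.float64(6.7), np.int64(172)), (np.int64(60), np.float64(6.7), np.int64(171)), (np.int64(62), np.float64(6.5), np.int64(171))]
[(np.int64(-150), np.float64(0.2),
[... 2501 characters left out ...]
-168), np.float64(6.1), np.int64(159)), (np.int64(-166), np.float64(4.6), np.int64(148)), (np.int64(-164), np.float64(0.1), np.int64(125)), (np.int64(-162), np.float64(-3.9), np.int64(117)), (np.int64(-160), np.float64(-4.1), np.int64(118)), (np.int64(-158), np.float64(-4.0), np.int64(117)), (np.int64(-156), np.float64(-4.0), np.int64(117)), (np.int64(-154), np.float64(-3.5), np.int64(117)), (np.int64(-152), np.float64(-4.4), np.int64(117)), (np.int64(-150), np.float64(-5.3), np.int64(117)), (np.int64(-148), np.float64(-4.4), np.int64(117)), (np.int64(-146), np.float64(-3.4), np.int64(118)), (np.int64(-144), np.float64(-3.6), np.int64(117)), (np.int64(-142), np.float64(-3.7), np.int64(118))]
```

Cross-checks on the mark offset in x range from -2.2 mm (top) through -0.7 mm (holes) to about +0.3 mm (cross ends). In y it is about -0.6 mm. I'll nudge by (+1,+0.5), release and back out.

Request:
step_arm(
  motion=[
    [0.6, 0.5, 0.8, 0, 0, 0, 255],
    [0.6, 0.5, 0.8, 0, 0, 0, 255],
    [0.6, 0.5, 0.8, 0, 0, 0, 220],
    [0.6, 0.5, 0.8, 0, 0, 0, 190],
    [0.6, 0.5, 0.8, 0, 0, 0, 160],
    [0.6, 0.5, 0.8, 0, 0, 0, 130],
    [0.6, 0.5, 0.8, 0, 0, 0, 130],
    [-6, 0.5, 0.8, 0, 0, 0, 130],
    [-16, 0.5, 0.8, 0, 0, 0, 130],
    [-30, 0.5, 0.8, 0, 0, 0, 130],
  ],
)

```text
time_s: 8.3
eef_pos: [0.6052, -0.0036, 0.0569]
eef_rot: [0.717, 0.259, 0.334, -0.554]
wrist_force: [-0.5, 0.7, 0.2]
opening: 0.493
```

Request:
step_arm(
  motion=[
    [-25, 0, 0, 0, 0, 0, 130],
    [-50, 0, 0, 0, 0, 0, 160],
    [-80, 0, 0, 0, 0, 0, 200],
    [-110, 0, 0, 0, 0, 0, 255],
    [-140, 0, 0, 0, 0, 0, 255],
    [-170, 0, 0, 0, 0, 0, 255],
    [-190, 0, 0, 0, 0, 0, 255],
    [-190, 0, 0, 0, 0, 0, 255],
  ],
)

```text
time_s: 9.3
eef_pos: [0.575, 0.1152, 0.2034]
eef_rot: [0.718, 0.26, 0.334, -0.553]
wrist_force: [0.6, -0.1, -0.4]
opening: -0.001
```

Run:
```python
from ck import *
state()
im,dp=snap('side','side6'); t,td=snap('top','top6')
side_check(im,(294,222),(310.5,223.5),(305.3,230))
i=im.astype(int)
for v in range(217,226): print(v,' '.join('%3d'%x for x in i[v,286:304].sum(1)//3))
def prof(xs,ys,ax):
    a=rect('top',t,26,xs,ys); print(list(zip((xs if ax==0 else ys).tolist(),green(a).mean(ax).round(0).tolist())))
prof(np.arange(30,46,2),np.arange(-38,-32,1),0); prof(np.arange(10,34,1),np.arange(-52,-30,2),1)
for u,v in [(296,205),(312,190),(314,200),(318,210),(330,200)]:
    P=pts('top',td,[(u,v)]); print('top',(u,v),D(P).round(1),(P[:,2]*1000).round(1))
# guard bar: max-height points near its front edge from top depth
vv,uu=np.mgrid[170:240,290:350]; P=pts('top',td,np.c_[uu.ravel(),vv.ravel()]); q=D(P); z=P[:,2]*1000
for x in range(-155,-40,10):
    m=(abs(q[:,0]-x)<5)&(abs(q[:,1])<40)&(z>90)&(z<230); print(x,m.sum(),np.median(z[m]).round(1) if m.any() else None,end=' ; ')
```

```text
t 9.3 q [ 0.37  0.35  1.58 -0.71  1.37  0.32] grasp drill mm -260.0 -2.2 218.0 lean 39.9 y.d -0.011 y.n 1.0 yz 0.004 F [ 0.6 -0.1 -0.4] open -0.001
mark px [294.34 221.34] 10 holes px [[310.43, 223.33], [305.19, 229.66]] hole dist 35.3 mark-hole 54.0 yaw holes -0.8 yaw axis -0.2 mark [-2.6 -5.2] tip [-1.7 -5.5] rel mark-tip [-1.   0.4] rel holes-tip (+55,0) [0.  0.5]
217  64  60  57  60  61 109 120  79  54  61  56  63  59  59  61  58  57  57
218  61  61  61  61  62 109 121  69  47  58  60  58  60  59  60  59  61  58
219  58  59  61  59  63 105  84  59  65  73  72  58  59  59  57  62  57  59
220  59  61  57  61  61  88  85  81  83  92  84  63  62  61  59  61  59  58
221  59  62  61  64 102  83  82  93 104  84  89  68  62  61  57  62  62  59
222  59  60  59  57  64  63  79  92  75  88  95  76  64  58  61  56  63  57
223  60  62 105  76  58  59  77  85  78  78  66  70  65  61  62  61  59  57
224  57 103  82  63  58  60  63  64  63  62  62  59  60  60  58  57  62  62
225 111  84  62  58  62  59  60  60  62  61  60  58  54  60  60  55  59  59
[(30, -4.0), (32, -5.0), (34, -5.0), (36, -4.0), (38, 1.0), (40, 7.0), (42, 8.0), (44, 8.0)]
[(-52, 7.0), (-50, 7.0), (-48, 7.0), (-46, 7.0), (-44, 6.0), (-42, 5.0), (-40, 1.0), (-38, -3.0), (-36, -5.0), (-34, -4.0), (-32, -1.0)]
top (296, 205) [[-184.2   11.2]] [12.1]
top (312, 190) [[-133.9   21.6]] [179.1]
top (314, 200) [[-135.2   -3.4]] [178.8]
top (318, 210) [[-131.9  -29.8]] [181.8]
top (330, 200) [[-97.3 -13.1]] [178.4]
-155 0 None ; -145 62 180.6 ; -135 135 180.7 ; -125 132 178.7 ; -115 133 179.1 ; -105 132 179.3 ; -95 133 178.6 ; -85 131 179.3 ; -75 133 179.2 ; -65 132 179.2 ; -55 122 179.5 ; -45 72 179.9 ;
```

The mark is centred: side gives (-0.5..-1, +0.4), holes (0,+0.5), and the top edges agree to about 1 mm. The guard is level (panel top at z 179). Now I'll plan the guard path with shut fingers, keeping the 40° lean and pushing the panel at a radius of about 75 mm.

```bash
cat > gp.py <<'E'
from g import *
def T(th,lean=40,r=75,extra=0):
    l=np.radians(lean); u=np.array([-np.cos(th),-np.sin(th)]); n=np.array([np.sin(th),-np.cos(th)])
    p=np.array([-40,177])+r*u-(2+11*abs(np.sin(l-th))-extra)*n; return W(p[0],0,p[1])
def go(ths,**k):
    p,r,_=cur()
    for t in ths: print(round(t,3),(r.inv().apply(T(t,**k)-p)*1000).round(1))
E
python3 - <<'E'
from gp import *
p,r,_=cur(); print('via',(r.inv().apply(W(-180,0,245)-p)*1000).round(1)); go([-.45,-.3,-.15,-.1,-.05])
E
```

```text
via [ 9.2  2.7 79.2]
-0.45 [ 77.9   2.  123. ]
-0.3 [ 82.1   2.  111.6]
-0.15 [ 88.2   2.1 100.8]
-0.1 [90.7  2.1 97.5]
-0.05 [93.3  2.1 94.2]
```

Request:
step_arm(
  motion=[
    [4, 1, 40, 0, 0, 0, 255],
    [9, 2, 79, 0, 0, 0, 255],
    [30, 2, 95, 0, 0, 0, 255],
    [55, 2, 110, 0, 0, 0, 255],
    [78, 2, 123, 0, 0, 0, 255],
    [80, 2, 117, 0, 0, 0, 255],
    [82, 2, 112, 0, 0, 0, 255],
    [85, 2, 106, 0, 0, 0, 255],
    [88, 2, 101, 0, 0, 0, 255],
    [91, 2, 97.5, 0, 0, 0, 255],
  ],
)

```text
time_s: 10.65
eef_pos: [0.6099, -0.0137, 0.1942]
eef_rot: [0.718, 0.259, 0.335, -0.553]
wrist_force: [0.1, -0.3, 0.8]
opening: 0.001
```

Run:
```python
from gp import *
state(); go(np.arange(-.05,.9,.05))
```

```text
t 10.65 q [ 0.15  0.31  1.65 -0.75  1.21  0.18] grasp drill mm -126.4 0.3 208.8 lean 40.0 y.d -0.01 y.n 1.0 yz 0.001 F [ 0.1 -0.3  0.8] open 0.001
-0.05 [ 3.  -0.4 -2.7]
0.0 [ 5.8 -0.4 -5.8]
0.05 [ 8.8 -0.4 -8.8]
0.1 [ 11.9  -0.4 -11.6]
0.15 [ 15.3  -0.4 -14.2]
0.2 [ 18.7  -0.4 -16.6]
0.25 [ 22.3  -0.4 -18.9]
0.3 [ 26.1  -0.4 -20.9]
0.35 [ 29.9  -0.5 -22.7]
0.4 [ 33.9  -0.5 -24.3]
0.45 [ 38.   -0.5 -25.7]
0.5 [ 42.1  -0.5 -26.9]
0.55 [ 46.3  -0.5 -27.8]
0.6 [ 50.5  -0.6 -28.5]
0.65 [ 54.8  -0.6 -29. ]
0.7 [ 59.1  -0.6 -29.2]
0.75 [ 62.3  -0.6 -29.2]
0.8 [ 65.5  -0.7 -29.1]
0.85 [ 68.7  -0.7 -28.9]
```

Request:
step_arm(
  motion=[
    [3, 0, -2.7, 0, 0, 0, 255],
    [5.8, 0, -5.8, 0, 0, 0, 255],
    [8.8, 0, -8.8, 0, 0, 0, 255],
    [12, 0, -11.6, 0, 0, 0, 255],
    [15.3, 0, -14.2, 0, 0, 0, 255],
    [18.7, 0, -16.6, 0, 0, 0, 255],
    [22.3, 0, -18.9, 0, 0, 0, 255],
    [26, 0, -20.9, 0, 0, 0, 255],
  ],
)

```text
time_s: 11.65
eef_pos: [0.6103, -0.0151, 0.1612]
eef_rot: [0.717, 0.259, 0.334, -0.554]
wrist_force: [0.0, 0.7, 0.5]
opening: -0.0
```

```bash
cat > gd.py <<'E'
from mk import *
def gang(name,show=True):
    td=np.load(f'pics/{name}.npz')['dp']; vv,uu=np.mgrid[150:240,285:370]; P=pts('top',td,np.c_[uu.ravel(),vv.ravel()]); q=D(P); z=P[:,2]*1000
    out=[]
    for s in (-1,1):
        m=(s*q[:,1]>32)&(s*q[:,1]<58)&(z>80)&(z<200)&(q[:,0]<-55)&(q[:,0]>-145)
        if m.sum()>20:
            v=cv2.fitLine(np.c_[q[m,0],z[m]].astype(np.float32),cv2.DIST_HUBER,0,.01,.01).ravel(); out.append((m.sum(),np.arctan2(v[1],v[0]).round(3),q[m,0].min().round(0),z[m].min().round(0)))
    print('guard (n, slope rad, xmin, zmin)',out)
E
python3 - <<'E'
from gd import *
state(); snap('top','top7'); gang('top6'); gang('top7')
E
```

```text
t 11.65 q [ 0.15  0.35  1.67 -0.77  1.16  0.22] grasp drill mm -125.0 0.3 175.8 lean 40.0 y.d -0.009 y.n 1.0 yz 0.001 F [0.  0.7 0.5] open -0.0
guard (n, slope rad, xmin, zmin) [(np.int64(389), np.float32(-0.003), np.float64(-144.0), np.float64(169.0)), (np.int64(383), np.float32(-0.009), np.float64(-144.0), np.float64(172.0))]
guard (n, slope rad, xmin, zmin) [(np.int64(389), np.float32(0.042), np.float64(-144.0), np.float64(170.0)), (np.int64(377), np.float32(0.043), np.float64(-144.0), np.float64(169.0))]
```

Run:
```python
from h import *
im,_=snap('side','side7')
a=cv2.imread('pics/side7.png')[140:250,270:390]; b=cv2.imread('pics/top7.png')[150:260,270:390]
f=lambda a:cv2.convertScaleAbs(cv2.resize(a,(400,366),interpolation=cv2.INTER_CUBIC),alpha=1.25)
cv2.imwrite('pics/c7.png',np.hstack([f(a),f(b)]))
```

```text
(no output)
```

View pics/c7.png

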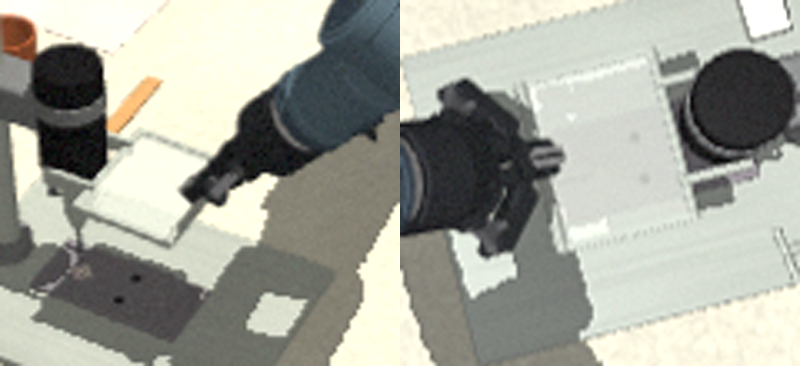

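The picture shows the fingertip near the inner side of the guard's front bar, at side crop (190,185). The guard has dropped only a little. I'll check the depth profile numerically.

Run:
```python
from mk import *
for nm in('top6','top7'):
    td=np.load(f'pics/{nm}.npz')['dp']; vv,uu=np.mgrid[150:240,285:370]; P=pts('top',td,np.c_[uu.ravel(),vv.ravel()]); q=D(P); z=P[:,2]*1000
    for lo,hi in((-60,-30),(30,60),(-12,12)):
        print(nm,lo,[(x,np.percentile(z[m],[20,50,80]).round(0).astype(int).tolist()) for x in range(-160,-30,10) for m in [(abs(q[:,0]-x)<5)&(q[:,1]>lo)&(q[:,1]<hi)] if m.any()])
sd=np.load('pics/side7.npz')['dp']
for uv in [(327,196),(326,198),(324,197),(330,195),(320,209),(318,200),(300,195)]:
    P=pts('side',sd,[uv]); print(uv,D(P).round(0),(P[:,2]*1000).round(0))
```

```text
top6 -60 [(-160, [11, 13, 15]), (-150, [9, 13, 15]), (-140, [177, 181, 183]), (-130, [177, 179, 181]), (-120, [177, 179, 181]), (-110, [177, 179, 181]), (-100, [177, 179, 181]), (-90, [176, 179, 180]), (-80, [177, 180, 181]), (-70, [178, 179, 181]), (-60, [177, 180, 181]), (-50, [178, 180, 181]), (-40, [178, 181, 184])]
top6 30 [(-160, [9, 11, 14]), (-150, [9, 12, 13]), (-140, [178, 181, 183]), (-130, [177, 179, 180]), (-120, [178, 179, 182]), (-110, [177, 179, 181]), (-100, [178, 179, 181]), (-90, [178, 180, 181]), (-80, [177, 179, 181]), (-70, [178, 180, 182]), (-60, [178, 180, 181]), (-50, [178, 179, 180]), (-40, [179, 181, 184])]
top6 -12 [(-160, [11, 12, 14]), (-150, [10, 12, 15]), (-140, [177, 181, 183]), (-130, [177, 179, 180]), (-120, [177, 179, 181]), (-110, [178, 178, 181]), (-100, [178, 179, 181]), (-90, [178, 179, 181]), (-80, [177, 179, 182]), (-70, [178, 179, 180]), (-60, [177, 179, 181]), (-50, [178, 179, 181]), (-40, [179, 181, 183])]
top7 -60 [(-160, [12, 14, 240]), (-150, [11, 12, 15]), (-140, [172, 176, 178]), (-130, [173, 175, 177]), (-120, [174, 175, 177]), (-110
[... 380 characters left out ...]
76, 177, 179]), (-80, [176, 178, 180]), (-70, [176, 178, 179]), (-60, [176, 179, 180]), (-50, [177, 179, 180]), (-40, [178, 181, 184])]
top7 -12 [(-160, [226, 245, 249]), (-150, [220, 226, 230]), (-140, [195, 209, 216]), (-130, [192, 198, 203]), (-120, [175, 176, 191]), (-110, [175, 176, 178]), (-100, [175, 177, 178]), (-90, [176, 178, 180]), (-80, [176, 178, 180]), (-70, [176, 178, 180]), (-60, [177, 179, 181]), (-50, [177, 178, 180]), (-40, [179, 181, 183])]
(327, 196) [[-141.   11.]] [205.]
(326, 198) [[-136.    9.]] [193.]
(324, 197) [[-129.    8.]] [193.]
(330, 195) [[-172.   50.]] [252.]
(320, 209) [[-134.   44.]] [174.]
(318, 200) [[-112.   17.]] [181.]
(300, 195) [[-46.  18.]] [176.]
```

The guard moved 0.045 rad, against about 0.3 expected from the reported TCP, so the effective contact is about 15–19 mm behind it. I'll push a little further and see how the guard follows.

Request:
step_arm(
  motion=[
    [2, 0, -1.5, 0, 0, 0, 255],
    [4, 0, -3, 0, 0, 0, 255],
    [6, 0, -4.5, 0, 0, 0, 255],
    [8, 0, -6, 0, 0, 0, 255],
  ],
)

```text
time_s: 12.25
eef_pos: [0.6104, -0.0157, 0.1513]
eef_rot: [0.717, 0.259, 0.334, -0.554]
wrist_force: [-0.3, -1.5, -0.7]
opening: -0.0
```

Run:
```python
from gd import *
state(); im,td=snap('top','top8'); gang('top8'); snap('side','side8')
vv,uu=np.mgrid[150:240,285:370]; P=pts('top',td,np.c_[uu.ravel(),vv.ravel()]); q=D(P); z=P[:,2]*1000
for y in range(-20,24,4):
    print(y,[(x,int(np.median(z[m]))) for x in range(-132,-96,4) for m in [(abs(q[:,0]-x)<2.5)&(abs(q[:,1]-y)<2.5)] if m.any()])
```

```text
t 12.25 q [ 0.14  0.36  1.67 -0.77  1.15  0.23] grasp drill mm -124.4 0.3 165.8 lean 40.0 y.d -0.009 y.n 1.0 yz 0.001 F [-0.3 -1.5 -0.7] open -0.0
guard (n, slope rad, xmin, zmin) [(np.int64(383), np.float32(0.136), np.float64(-143.0), np.float64(162.0)), (np.int64(377), np.float32(0.134), np.float64(-143.0), np.float64(162.0))]
-20 [(-132, 165), (-128, 166), (-124, 166), (-120, 168), (-116, 168), (-112, 168), (-108, 169), (-104, 168), (-100, 169)]
-16 [(-132, 166), (-128, 166), (-124, 166), (-120, 166), (-116, 167), (-112, 167), (-108, 165), (-104, 170), (-100, 171)]
-12 [(-132, 163), (-128, 166), (-124, 167), (-120, 166), (-116, 169), (-112, 169), (-108, 170), (-104, 171), (-100, 170)]
-8 [(-132, 188), (-128, 167), (-124, 164), (-120, 167), (-116, 169), (-112, 167), (-108, 171), (-104, 168), (-100, 170)]
-4 [(-132, 191), (-128, 187), (-124, 172), (-120, 166), (-116, 169), (-112, 166), (-108, 168), (-104, 169), (-100, 170)]
0 [(-132, 195), (-128, 192), (-124, 184), (-120, 174), (-116, 167), (-112, 165), (-108, 167), (-104, 169), (-100, 170)]
4 [(-132, 194), (-128, 191), (-124, 185), (-120, 170), (-116, 169), (-112, 166), (-108, 167), (-104, 171), (-100, 169)]
8 [(-132, 194), (-128, 193), (-124, 188), (-120, 168), (-116, 169), (-112, 168), (-108, 165), (-104, 167), (-100, 170)]
12 [(-132, 188), (-128, 185), (-124, 176), (-120, 167), (-116, 169), (-112, 169), (-108, 169), (-104, 169), (-100, 171)]
16 [(-132, 187), (-128, 178), (-124, 167), (-120, 167), (-116, 168), (-112, 168), (-108, 169), (-104, 169), (-100, 169)]
20 [(-132, 164), (-128, 168), (-124, 165), (-120, 168), (-116, 167), (-112, 167), (-108, 169), (-104, 166), (-100, 171)]
```

The guard follows rigidly (0.135 rad). Depth shows the real tip about 29 mm behind the reported TCP when shut, so the tip's lower corner sits on the bar. I'll apply that offset and shift inward onto the panel to avoid slipping off the bar.

```bash
cat >> gp.py <<'E'
def go2(ths,e=29,**k):
    p,r,_=cur()
    for t in ths: print(round(t,3),(r.inv().apply(T(t,**k)+r.apply([e/1000,0,0])-p)*1000).round(1))
E
python3 - <<'E'
from gp import *
go2([0,.135],extra=-4); go2(np.arange(.1,.9,.05))
E
```

```text
0 [-2.7 -0.2 23. ]
0.135 [ 5.4 -0.2 15. ]
0.1 [ 6.5 -0.2 14.7]
0.15 [ 9.8 -0.2 12.1]
0.2 [13.3 -0.2  9.7]
0.25 [16.9 -0.2  7.4]
0.3 [20.7 -0.2  5.4]
0.35 [24.5 -0.2  3.5]
0.4 [28.5 -0.3  1.9]
0.45 [32.5 -0.3  0.5]
0.5 [36.7 -0.3 -0.6]
0.55 [40.9 -0.3 -1.5]
0.6 [45.1 -0.3 -2.2]
0.65 [49.4 -0.4 -2.7]
0.7 [53.6 -0.4 -2.9]
0.75 [56.8 -0.4 -2.9]
0.8 [60.  -0.4 -2.8]
0.85 [63.2 -0.5 -2.6]
```

Request:
step_arm(
  motion=[
    [-6, 0, 8, 0, 0, 0, 255],
    [-3, 0, 19, 0, 0, 0, 255],
    [3, 0, 17, 0, 0, 0, 255],
    [6.5, 0, 14.7, 0, 0, 0, 255],
    [10, 0, 12, 0, 0, 0, 255],
    [13.3, 0, 9.7, 0, 0, 0, 255],
    [17, 0, 7.4, 0, 0, 0, 255],
    [20.7, 0, 5.4, 0, 0, 0, 255],
    [24.5, 0, 3.5, 0, 0, 0, 255],
  ],
)

```text
time_s: 13.48
eef_pos: [0.6151, -0.0334, 0.1346]
eef_rot: [0.717, 0.259, 0.334, -0.554]
wrist_force: [-0.4, -0.7, 1.4]
opening: -0.002
```

Run:
```python
from gd import *; from gp import go2
state(); im,td=snap('top','top9'); gang('top9')
vv,uu=np.mgrid[150:240,285:370]; P=pts('top',td,np.c_[uu.ravel(),vv.ravel()]); q=D(P); z=P[:,2]*1000
for y in (0,8,40):
    print(y,[(x,int(np.median(z[m]))) for x in range(-148,-80,4) for m in [(abs(q[:,0]-x)<2.5)&(abs(q[:,1]-y)<3)] if m.any()])
go2(np.arange(.35,1.06,.05))
```

```text
t 13.47 q [ 0.11  0.38  1.68 -0.79  1.11  0.24] grasp drill mm -106.1 0.5 149.2 lean 40.0 y.d -0.01 y.n 1.0 yz 0.001 F [-0.4 -0.7  1.4] open -0.002
guard (n, slope rad, xmin, zmin) [(np.int64(353), np.float32(0.352), np.float64(-138.0), np.float64(139.0)), (np.int64(321), np.float32(0.364), np.float64(-138.0), np.float64(143.0))]
0 [(-148, 118), (-140, 218), (-136, 206), (-132, 201), (-128, 198), (-124, 189), (-120, 187), (-116, 181), (-112, 174), (-108, 169), (-104, 169), (-100, 157), (-96, 158), (-92, 160), (-88, 162), (-84, 162)]
8 [(-148, 220), (-144, 214), (-140, 210), (-136, 203), (-132, 201), (-128, 195), (-124, 190), (-120, 189), (-116, 181), (-112, 176), (-108, 170), (-104, 166), (-100, 155), (-96, 155), (-92, 159), (-88, 159), (-84, 162)]
40 [(-148, 220), (-144, 216), (-140, 212), (-136, 208), (-132, 204), (-128, 146), (-124, 147), (-120, 149), (-116, 149), (-112, 150), (-108, 155), (-104, 154), (-100, 156), (-96, 158), (-92, 159), (-88, 161), (-84, 163)]
0.35 [-0.4 -0.2  0.3]
0.4 [ 3.6 -0.2 -1.3]
0.45 [ 7.6 -0.2 -2.7]
0.5 [11.8 -0.2 -3.8]
0.55 [16.  -0.2 -4.8]
0.6 [20.2 -0.3 -5.5]
0.65 [24.5 -0.3 -5.9]
0.7 [28.7 -0.3 -6.1]
0.75 [31.9 -0.3 -6.1]
0.8 [35.1 -0.4 -6. ]
0.85 [38.3 -0.4 -5.8]
0.9 [41.5 -0.4 -5.4]
0.95 [44.7 -0.4 -4.9]
1.0 [47.9 -0.4 -4.3]
1.05 [51.  -0.5 -3.5]
```

The model now matches (guard at 0.355). Continuing.

Request:
step_arm(
  motion=[
    [3.6, 0, -1.3, 0, 0, 0, 255],
    [7.6, 0, -2.7, 0, 0, 0, 255],
    [11.8, 0, -3.8, 0, 0, 0, 255],
    [16, 0, -4.8, 0, 0, 0, 255],
    [20.2, 0, -5.5, 0, 0, 0, 255],
    [24.5, 0, -5.9, 0, 0, 0, 255],
    [28.7, 0, -6.1, 0, 0, 0, 255],
    [32, 0, -6.1, 0, 0, 0, 255],
    [35, 0, -6, 0, 0, 0, 255],
  ],
)

```text
time_s: 14.65
eef_pos: [0.6196, -0.0508, 0.104]
eef_rot: [0.717, 0.259, 0.334, -0.554]
wrist_force: [-0.5, -0.3, 1.7]
opening: 0.002
```

Run:
```python
from gd import *; from gp import go2
state(); im,td=snap('top','top10'); gang('top10')
go2(np.r_[np.arange(.8,1.06,.03),1.08,1.12])
```

```text
t 14.65 q [ 0.08  0.43  1.7  -0.82  1.05  0.26] grasp drill mm -88.1 0.7 118.6 lean 40.0 y.d -0.009 y.n 1.0 yz 0.001 F [-0.5 -0.3  1.7] open 0.002
guard (n, slope rad, xmin, zmin) [(np.int64(312), np.float32(-0.886), np.float64(-145.0), np.float64(102.0)), (np.int64(328), np.float32(-0.857), np.float64(-145.0), np.float64(103.0))]
0.8 [ 0.3 -0.5 -0.5]
0.83 [ 2.3 -0.5 -0.3]
0.86 [ 4.2 -0.5 -0.2]
0.89 [ 6.1 -0.5  0.1]
0.92 [ 8.  -0.5  0.3]
0.95 [ 9.9 -0.5  0.7]
0.98 [11.8 -0.5  1. ]
1.01 [13.7 -0.6  1.4]
1.04 [15.6 -0.6  1.9]
1.08 [18.1 -0.6  2.6]
1.12 [20.6 -0.6  3.4]
```

Request:
step_arm(
  motion=[
    [2, 0, -0.3, 0, 0, 0, 255],
    [4, 0, -0.2, 0, 0, 0, 255],
    [6, 0, 0, 0, 0, 0, 255],
    [8, 0, 0.3, 0, 0, 0, 255],
    [10, 0, 0.7, 0, 0, 0, 255],
    [11.8, 0, 1, 0, 0, 0, 255],
    [13, 0, 1.2, 0, 0, 0, 255],
    [13.7, 0, 1.4, 0, 0, 0, 255],
  ],
)

```text
time_s: 15.7
eef_pos: [0.622, -0.0603, 0.0945]
eef_rot: [0.717, 0.259, 0.334, -0.554]
wrist_force: [0.7, -0.3, 1.1]
opening: -0.003
```

Run:
```python
from gd import *; from gp import go2
state(); im,td=snap('top','top11')
vv,uu=np.mgrid[150:240,285:370]; P=pts('top',td,np.c_[uu.ravel(),vv.ravel()]); q=D(P); z=P[:,2]*1000
rho=np.hypot(q[:,0]+40,z-177); th=np.arctan2(177-z,-40-q[:,0])
for lo,hi in ((-64,-45),(45,64),(-40,-20),(20,40)):
    m=(q[:,1]>lo)&(q[:,1]<hi)&(rho>45)&(rho<108)&(th>.5)&(th<1.3); print(lo,m.sum(),np.percentile(th[m],[10,30,50,70,90]).round(2))
```

```text
t 15.7 q [ 0.06  0.44  1.7  -0.83  1.03  0.27] grasp drill mm -78.3 0.7 109.0 lean 40.0 y.d -0.009 y.n 1.0 yz 0.001 F [ 0.7 -0.3  1.1] open -0.003
-64 96 [0.99 1.   1.01 1.02 1.04]
45 94 [0.98 0.99 1.01 1.02 1.04]
-40 99 [0.99 1.   1.02 1.03 1.04]
20 95 [0.98 1.   1.01 1.02 1.03]
```

Request:
step_arm(
  motion=[
    [0.7, 0, 0.2, 0, 0, 0, 255],
    [1.4, 0, 0.4, 0, 0, 0, 255],
    [2, 0, 0.5, 0, 0, 0, 255],
    [2, 0, 0.5, 0, 0, 0, 255],
  ],
)

```text
time_s: 16.25
eef_pos: [0.6224, -0.0611, 0.0939]
eef_rot: [0.717, 0.259, 0.334, -0.554]
wrist_force: [-4.2, 5.6, 7.0]
opening: -0.006
```

The force rose to about 10 N and the tool stalled 1 mm short, so the guard is on its stop. Retreating.

Request:
step_arm(
  motion=[
    [-5, 0, 0, 0, 0, 0, 255],
    [-20, 0, 0, 0, 0, 0, 255],
    [-45, 0, 0, 0, 0, 0, 255],
    [-80, 0, 0, 0, 0, 0, 255],
    [-120, 0, 0, 0, 0, 0, 255],
    [-160, 0, 0, 0, 0, 0, 255],
    [-200, 0, 0, 0, 0, 0, 255],
    [-230, 0, 0, 0, 0, 0, 255],
    [-230, 0, 0, 0, 0, 0, 255],
  ],
)

```text
time_s: 17.38
eef_pos: [0.5858, 0.0828, 0.2722]
eef_rot: [0.719, 0.26, 0.334, -0.552]
wrist_force: [1.0, 0.3, -0.3]
opening: 0.002
```

Run:
```python
from ck import *
state(); im,_=snap('side','side12'); t,td=snap('top','top12')
vv,uu=np.mgrid[150:240,285:370]; P=pts('top',td,np.c_[uu.ravel(),vv.ravel()]); q=D(P); z=P[:,2]*1000
rho=np.hypot(q[:,0]+40,z-177); m=(abs(q[:,1])<60)&(rho>45)&(rho<92); th=(np.arctan2(177-z,-40-q[:,0])+np.arcsin(2/rho))[m]; th=th[(th>.5)&(th<1.4)]; print('guard',len(th),np.percentile(th,[10,50,90]).round(3))
side_check(im,(294,222),(310.5,223.5),(305.3,230))
def prof(xs,ys,ax):
    a=rect('top',t,26,xs,ys); print(list(zip((xs if ax==0 else ys).tolist(),green(a).mean(ax).round(0).tolist())))
prof(np.arange(30,46,2),np.arange(-38,-32,1),0); prof(np.arange(10,34,1),np.arange(-52,-30,2),1); prof(np.arange(-142,-120,2),np.arange(-36,-10,2),0)
a=cv2.imread('pics/side12.png')[150:250,260:360]; b=t[150:250,265:365,::-1]
f=lambda a:cv2.convertScaleAbs(cv2.resize(a,(400,400),interpolation=cv2.INTER_CUBIC),alpha=1.3)
cv2.imwrite('pics/c12.png',np.hstack([f(a),f(b)]))
```

```text
t 17.38 q [ 0.32  0.26  1.54 -0.7   1.43  0.2 ] grasp drill mm -225.9 0.3 286.8 lean 39.9 y.d -0.012 y.n 1.0 yz 0.006 F [ 1.   0.3 -0.3] open 0.002
guard 471 [1.026 1.054 1.077]
mark px [293.95 221.37] 11 holes px [[311.6, 224.21], [305.11, 229.67]] hole dist 34.2 mark-hole 57.9 yaw holes -10.9 yaw axis -0.5 mark [-1.5 -4.4] tip [-1.7 -5.5] rel mark-tip [0.1 1.1] rel holes-tip (+55,0) [-2.7  1.6]
[(30, -4.0), (32, -4.0), (34, -5.0), (36, -3.0), (38, 1.0), (40, 7.0), (42, 7.0), (44, 7.0)]
[(-52, 7.0), (-50, 7.0), (-48, 7.0), (-46, 7.0), (-44, 7.0), (-42, 5.0), (-40, 1.0), (-38, -3.0), (-36, -5.0), (-34, -4.0), (-32, -0.0)]
[(-142, 8.0), (-140, 8.0), (-138, 7.0), (-136, 8.0), (-134, 8.0), (-132, 5.0), (-130, -2.0), (-128, -5.0), (-126, -4.0), (-124, -4.0), (-122, -4.0)]<stdin>:4: RuntimeWarning: invalid value encountered in arcsin
```

View pics/c12.png

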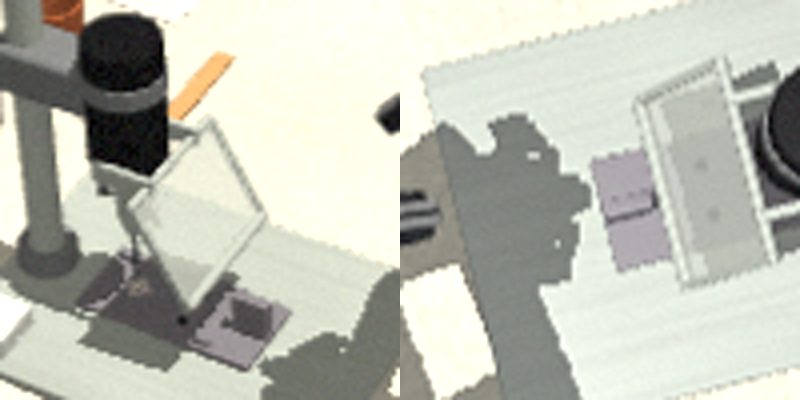

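The guard is down (slope 1.054 rad) with the lug in front of it. The bracket edges read the same as before the guard was lowered, and the arm is clear. Handing in.

```bash
python3 -c "
from bench import ctrl
print(ctrl.hand_in())"
```

```text
the job is handed in; nothing more can be done
None
```

I gripped the bracket by its lug, slid it on the steel table until the mark was under the bit, and let go. I then lowered the guard onto its stop with shut fingers, backed the arm clear and handed the job in at about 17.5 s. No verdict was reported.

**Last checks**
- **Mark under the bit:** the side view put the mark (0.1, 1.1) mm from the bit, in drill x and y. The bracket's edges in the top view put it about (-1.4, 0) mm off. Both are inside the 4 mm limit.
- **Bracket:** yaw is under 1°, the lug is at the front, and the edges read the same before and after the guard was lowered.
- **Guard:** depth gave 1.054 rad. The force rose to about 10 N at the stop, and I saw no higher reading while pushing.

**Disagreements**
- **Holes check:** the final yaw from the two holes read -10.9°. I discounted it because the lowered guard hides one hole in that view.
- **Camera offset:** the side camera placed the bit tip about 5 mm off in drill y from where the table edges put it, so I relied on relative measurements.
- **Fingertip position:** in depth, the shut fingertips appeared about 29 mm behind the reported TCP. My first push therefore landed on the guard's bar, and I moved inward onto the panel.

I did not re-measure the bystanders at the end; the arm's planned path kept clear of them.

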